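# Bond a resin specimen block to its glass carrier in the ratchet clamp

## Robot

A 6-joint arm with a two-finger parallel gripper is mounted at the origin on a cart in front of the work surface, level with it; the furniture and walls round the work are solid. World frame = base frame: x ahead of the robot, y to its left, z up, the work surface at z = 0. Lengths are in mm, angles in degrees, forces in N, time in s.
With the tool pointing down it reaches from about 300 to 850 mm from the base axis. Payload 4.2 kg.
Tool frame: the origin (TCP) lies midway between the tips of the shut fingers; the grasp point (between the pads) lies 19 mm behind it; x points along the fingers, z is the direction in which the jaws open and shut, and the axes are right-handed (so a half turn about x gives the same grasp; the last joint's range is limited). The gripper opens to 91 mm and grips with 3 to 60 N. Pads are 32 mm wide; open, the fingers measure 118 mm over their backs; the gripper's body (76 mm by 178 mm) begins 60 mm behind the grasp point.
Start: joints at [65.432, 18.312, 89.639, -0, 72.044, -1.146], TCP at [228.573, 527.637, 182.576] pointing down, gripper open.
Joint ranges: [-177.97, 177.97], [-48.28, 115.42], [12.27, 149.76], [-77.06, 257.06], [2.81, 150.46], [-146.56, 146.56]. Speed limits (degrees/s): [147.25, 147.25, 180, 180, 180, 180].

## Interface

Orientations are given as [roll, pitch, yaw] about the fixed x, y, z axes, in that order (R = Rz(yaw) Ry(pitch) Rx(roll)).
In Python, from workcell import env gives the robot as it stands.
- The arm moves only by the tool send_rows, never from a script. Its argument "commands" is a list that holds one entry, the list of rows, each a list of 6 numbers: the shift along the tool's x, y, z normalised to -1 to 1, where 1 is 0.1 m, then the turn, a rotation vector about the tool's x, y, z normalised to -1 to 1, where 1 is 2 pi rad. In form: [[[x, y, z, wx, wy, wz], ...]]. A call has 1 to 20 rows; each row is the pose to reach, as a shift and turn from the pose commanded when the call began, along the tool's axes at that moment, turning the shorter way round; what a row does not reach only later rows make up. A row lasts 1/8 s, in which the tool goes at most 62.5 mm and 10.7 degrees, less where a joint would pass 70% of its speed; a pose out of reach is approached as far as the arm can. A call with a number of a shift or a turn outside -1 to 1 is refused whole. A call with a gripper value outside its range is refused whole. "jaw" is the closure, from -1 (fully open) to 1 (shut), so that 0 is half open, set as the call begins (left out, the last holds). The fingers move at their own pace and stop on an object; "force" is the grip in N (left out, the last holds). Time passes only in rows, so rows that repeat a pose let the fingers close. It gives the time, the measured TCP pose, the force and the opening at its end, in the units of the state.
- env.state(): the state, without advancing time (a new reading comes with each control period).
- env.grab_frame(name): name is "scene" or "top" or "wrist"; returns (picture, depth): 400x640x3 uint8, red, green, blue; 400x640 float32, mm along the optical axis (not along the pixel's ray), 0 where there is no reading.
- env.get_calibration(name): a dict with "mtx" (3x3 intrinsics, pixels), "camera_from_world" (4x4, takes a point from world to camera coordinates). Camera axes: x right, y up, looking along -z (the intrinsics and any distortion apply to the point x, -y, -z); pixel columns grow to the right and rows downward; lengths in mm; the calibration is good to about 2 mm. A picture is of the moment at which its call begins: read the wrist's pose just before it. get_calibration takes no time and is no camera call; for the wrist camera it gives the pose at the moment of the call.
- env.job_done(): hands the job in, once; it reports no verdict.
The state is a dict: "time_s": time; "qpos": joint angles; "qvel": joint speeds; "effort": joint torques, N m; "ee_pos": TCP position; "ee_rot": TCP orientation; "force": force on the tool from outside, world axes, zero at the start; "torque": the same for the moment, N m; "gripper_width": finger opening in mm.
Only numpy, scipy, OpenCV 4.12 (cv2) and the standard library are available. Lean on these libraries where they do the work, as an engineer would, in place of code of your own. Each camera call takes 0.05 s, during which the arm holds its last target.

## Task

Bond the amber resin block to the glass carrier plate: stand the block on the steel rest of the bonding clamp, centred across the rest and square to the glass, with its pink specimen face towards the glass, and let go of it. Then pump the green trigger (squeeze it towards the black grip, let it spring right back, squeeze again) until the jaw's rubber pad pushes the block up against the glass, and finish while still holding the trigger squeezed, so that the block stays pressed firmly on the glass (spring stem in its green band) but is never crushed. Leave the petri dish, the brown dropper bottle beside the clamp and the coverslip box where they are.

Things in the scene. Friction and masses are not known exactly. Their poses are not given: they have to be found in the camera images.
- clamp: Bonding clamp fixed on the bench (base 285 x 84 mm). Frame: origin on the bench under the rest, +x the way the jaw travels (grip to glass), z up. In mm: rod end x -230 to -180; grey head x -170 to -108, 31 wide, to z 114; black grip and green trigger above it; steel rest x -28 to 24, 44 wide, top z 45; glass x 24 to 30; fixed jaw behind it to x 54, z 90. Rest is open above and beside.
- block_center (a point): Centre of the loose amber resin block, 40 (its x) x 50 (its y) x 36 (z) mm, 86 g. Its +x side is the pink specimen face, to look along the clamp's +x (at the start it is up to 0.9 rad off that). Grasp it from above across the 50 mm: on the rest its y sides overhang by 3 mm and stay free; jaw and glass stand at its x sides.
- block_face (a point): Middle of the block's pink specimen face (the side that goes on the glass); seen from above, through the resin, the specimen shows reddish near that side.
- carrier: Glass carrier plate, 6 x 76 x 50 mm, fixed upright in the clamp before the fixed jaw, z 44.5 to 94.5 mm; origin: middle of its lower edge; the face that takes the block is 3 mm from it towards the rest (clamp x = 24 mm).
- rest_top (a point): Middle of the place for the block, on the rest's top face (clamp frame -4, 0, 45 mm); axes as the clamp's. A block set down here stands 8 mm clear of the glass; the jaw later pushes it home.
- jaw_face (a point): Centre of the face of the jaw's rubber pressure pad (44 wide, 30 high), which travels along the clamp's +x at z 63 mm. At the start it is 12 to 26 mm short of a block standing on rest_top. Its clamp x is -50 mm + rod - jaw: the pad has pushed the block home on the glass at x = -16 mm (rod = 34 mm); from there on the rod compresses the spring.
- rod (a joint): Advance of the toothed rod that carries the jaw, m. A full squeeze of the trigger drives it forward by 9 mm (one tooth), the first one by 3 to 12. It stays there when the trigger is let back (4 N of friction), except that the loaded pad spring pushes it back until about 4 N are left: the clamp presses firmly only as long as the trigger is held.
- jaw (a joint): How far the pad's spring stem is pushed into its barrel, m: 0 free, 7 N per mm. From 1.4 to 5.1 mm the barrel's edge stands in the stem's green band (10 to 36 N: right), beyond that in the red; over 42 N (6 mm) the block counts as crushed.
- trigger (a joint): Squeeze of the trigger, rad: 0 let go (a spring returns it), 0.36 fully squeezed. Let it come back to 0 between strokes; the first 0.1 rad of a stroke (up to 0.26 in the first one) is idle, then the rod moves 34 mm per rad. A full hard squeeze with the jaw already on the block crushes it: the last stroke ends part-way.
- trigger_mid (a point): Where to squeeze the trigger, 55 mm above its pin. The trigger is 8 mm thick, 20 wide, its top 65 mm above the pin; squeezing moves this point 20 mm back towards the grip. Fingers straddle trigger and grip from above and close along the clamp's x. A squeeze of 16 N here puts about 23 N on the block, 25 N about 29, 45 N about 47.
- trigger_pin (a point): The trigger's pin (axis across the clamp), z 105 mm. The trigger leans 0.18 rad forward (clamp +x) at rest and 0.18 rad back when fully squeezed.
- grip_mid (a point): Middle of the fixed grip (14 mm along x, 26 wide, z 111 to 183 mm), z 159 mm. Outside width over grip and trigger: 45 mm at rest, 25 mm fully squeezed. Fingers centred 5.6 mm ahead (clamp +x) of this point meet both evenly when it is fully squeezed: the front finger then does the pulling.
- petri: Bystander: closed petri dish, 90 mm across, 14 high, loose on the bench; origin under its middle.
- stain_bottle: Bystander: brown dropper bottle, 54 mm across, 138 high, loose; origin under its middle.
- coverslips: Bystander: small white coverslip box, 33 x 33 x 16 mm, loose; origin under its middle.
Mind the look-alikes: they are no part of the job. What is shaped like the part that bears block_center but blue, red or turquoise is not meant.

How it is judged (in metres and radians):
On the way, in this order (a step that is already met when the one before it is completed fails the run):
1. the block stands on the rest, centred and square, specimen face to the glass, let go (x of block_center in the frame of clamp between -0.014 and 0.007 m and y of block_center in the frame of clamp between -0.005 and 0.005 m and height (world z) of block_center between 0.0595 and 0.0665 m and angle between block_center's own z axis and vertical below 0.06 rad and angle between the x axis of block_center and the x axis of clamp, either way round below 0.09 rad and x of block_face in the frame of clamp above 0.006 m and contact force between the fingers and block below 0.3 N), for 0.2 s.
2. the trigger is squeezed for a stroke (value of joint trigger above 0.15 rad), for 0.05 s.
3. the trigger is let back for the next stroke (value of joint trigger below 0.1 rad), for 0.05 s.
4. pumping on, the jaw bears on the block and the block on the glass (contact force between jaw and block above 4 N and contact force between block and carrier above 3 N and contact force between the fingers and trigger above 2 N), for 0.1 s.
At the end, for the whole second after the job is handed in: Block on the rest, clear of the fingers, within 5 mm of its middle line, square within 0.09 rad, specimen face to the glass; fingers hold the trigger squeezed (over 4 N); the jaw presses the block with 10 to 36 N, the block bears on the glass with over 6 N (all of step 1 and contact force between jaw and block between 10 and 36 N and contact force between block and carrier above 6 N and contact force between the fingers and trigger above 4 N and value of joint trigger above 0.04 rad); the arm keeps its last pose, push and grip.
It fails at once if the block is crushed: jaw force over 42 N (contact force between jaw and block above 42 N).
It fails at once if the petri dish is disturbed (more than 25 mm) (distance of petri from where it was at the start of the episode above 0.025 m).
It fails at once if the dropper bottle is disturbed (more than 25 mm) (distance of stain_bottle from where it was at the start of the episode above 0.025 m).
It fails at once if the coverslip box is disturbed (more than 25 mm) (distance of coverslips from where it was at the start of the episode above 0.025 m).
It also fails if it takes over 54 s, if anything falls off the work surface, if the arm or the gripper's body presses on something with over 40 N, if the wrist force passes 120 N, or if a joint passes its speed limit or range.

## Working session

There is one attempt and no reset: what is moved stays moved. The work goes in short steps, Python scripts to look and compute and a tool call to move; the robot and the scene stay as the last step left them, time stands still between calls to the robot, and variables do not carry over. Pictures are saved under pics/ and viewed, and the job is handed in when it is done.

Besides the shell and the picture viewer there is one more tool, called after "Call:" as name(argument=value, ...) on one line, values as JSON. send_rows: Moves the arm, as the interface text tells. Its arguments: {"type":"object","properties":{"commands":{"type":"array","items":{"type":"array","items":{"type":"array","items":{"type":"number","minimum":-1,"maximum":1}}}},"jaw":{"type":"number"},"force":{"type":"number"}},"required":["commands"]}

```bash
ls; mkdir -p pics; python3 - <<'E'
from workcell import env
import cv2,numpy as np
print(env.state())
for n in("scene","top","wrist"):
    c=env.get_calibration(n); print(n,np.round(c["mtx"],1).tolist(),np.round(c["camera_from_world"],3).tolist(),[k for k in c])
    p,d=env.grab_frame(n); cv2.imwrite(f"pics/{n}0.png",p[:,:,::-1]); np.savez(f"{n}0.npz",p=p,d=d)
E
```

```text
pics
{'time_s': 0.0, 'qpos': array([ 6.54318163e+01,  1.83527526e+01,  8.97062183e+01,  4.91493110e-04,
        7.20442473e+01, -1.14688932e+00]), 'qvel': array([-4.95549826e-02, -1.44859935e-01, -5.33567989e-02, -1.17555313e-02,
       -1.11213432e-01,  5.70744786e-05]), 'effort': array([-5.04499003e-04, -4.12461448e+01, -2.31975245e+01,  7.26769120e-02,
        4.57814906e-02, -1.61901494e-04]), 'ee_pos': array([228.32783961, 527.11014995, 181.71046866]), 'ee_rot': array([ 178.59372733,   89.89678079, -114.827719  ]), 'force': array([ 0.26504976, -0.31836219, -0.90176962]), 'torque': array([-0.02622473,  0.00070455,  0.00373841]), 'gripper_width': 91.23249290530995}
scene [[473.6, 0.0, 323.8], [0.0, 473.6, 197.9], [0.0, 0.0, 1.0]] [[0.805, -0.593, 0.027, -386.311], [0.213, 0.33, 0.92, -277.229], [-0.554, -0.734, 0.392, -774.318], [0.0, 0.0, 0.0, 1.0]] ['mtx', 'camera_from_world']
top [[451.0, 0.0, 319.3], [0.0, 451.0, 189.5], [0.0, 0.0, 1.0]] [[-0.023, -1.0, -0.002, 113.908], [0.998, -0.023, 0.061, -548.187], [-0.061, -0.001, 0.998, -1377.996], [0.0, 0.0, 0.0, 1.0]] ['mtx', 'camera_from_world']
wrist [[327.3, 0.0, 315.8], [0.0, 327.3, 196.3], [0.0, 0.0, 1.0]] [[0.397, 0.918, -0.002, -573.574], [-0.878, 0.38, -0.29, 32.904], [-0.266, 0.117, 0.957, -392.053], [0.0, 0.0, 0.0, 1.0]] ['mtx', 'camera_from_world']
```

View pics/scene0.png

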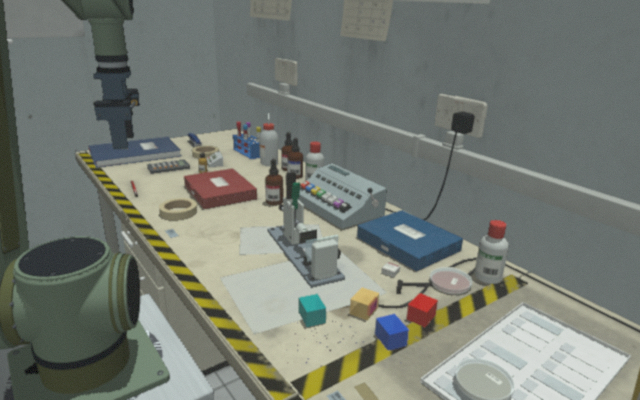

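View pics/top0.png

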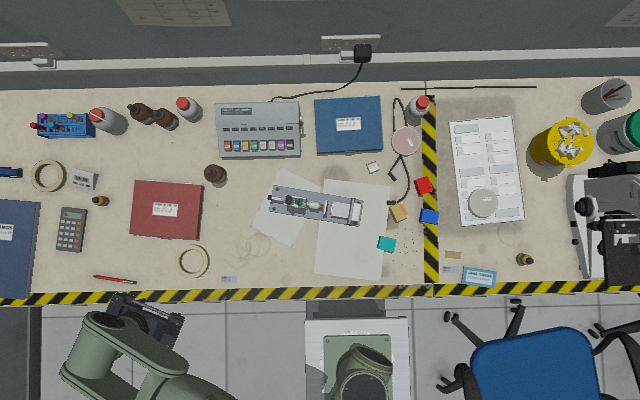

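View pics/wrist0.png

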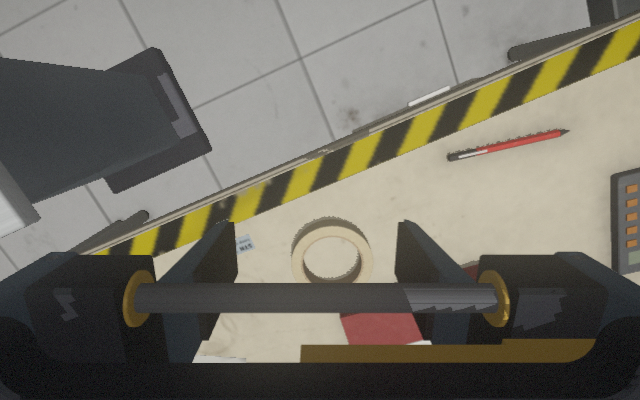

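The top view has the clamp running from about (265,197) to (362,212), with its +x pointing right in the image (world -y). The amber block is at (400,213) and the coverslips at (373,167). The petri dish is at (407,142) and the bottle at (216,174). I'll zoom in and make helpers.

```bash
cat > h.py <<'E'
import numpy as np,cv2
from workcell import env
def cal(n):
    c=env.get_calibration(n); return c["mtx"],c["camera_from_world"]
def ray(n,uv,c=None):
    K,T=c or cal(n); uv=np.atleast_2d(np.asarray(uv,float))
    d=np.c_[(uv[:,0]-K[0,2])/K[0,0],-(uv[:,1]-K[1,2])/K[1,1],-np.ones(len(uv))]
    R=T[:3,:3]; return -R.T@T[:3,3], d@R
def plane(n,uv,z,c=None):
    o,d=ray(n,uv,c); return o+d*((z-o[2])/d[:,2])[:,None]
def pts(n,uv,depth,c=None):
    o,d=ray(n,uv,c); return o+d*np.asarray(depth)[:,None]
def proj(n,P,c=None):
    K,T=c or cal(n); P=np.atleast_2d(P); q=P@T[:3,:3].T+T[:3,3]
    return np.c_[K[0,2]+K[0,0]*q[:,0]/-q[:,2],K[1,2]-K[1,1]*q[:,1]/-q[:,2]]
def amber(p):
    h=cv2.cvtColor(p,cv2.COLOR_RGB2HSV); return cv2.inRange(h,(8,90,90),(28,255,255))
E
python3 - <<'E'
from h import *
a=np.load("top0.npz");b=np.load("scene0.npz")
c=a["p"][130:250,240:440]; cv2.imwrite("pics/topz.png",cv2.resize(c,None,fx=4,fy=4,interpolation=2)[:,:,::-1])
c=b["p"][170:360,220:480]; cv2.imwrite("pics/scz.png",cv2.resize(c,None,fx=3,fy=3,interpolation=2)[:,:,::-1])
for n,s in(("top",a),("scene",b)):
    m=amber(s["p"]); k,l,st,ce=cv2.connectedComponentsWithStats(m)
    for i in range(1,k):
        if st[i,4]>40:
            v,u=np.where(l==i); P=pts(n,np.c_[u,v],s["d"][v,u]); print(n,st[i],ce[i].round(1),np.percentile(P,[5,50,95],axis=0).round(0).tolist())
E
```

```text
top [429 102   7  16  67] [432.2 109.4] [[778.0, -269.0, -3.0], [798.0, -261.0, 1.0], [817.0, -253.0, 7.0]]
top [421 117  15  24 169] [428.3 128.7] [[708.0, -266.0, -3.0], [735.0, -246.0, 1.0], [763.0, -227.0, 6.0]]
top [ 546  117   48   52 1262] [569.5 142.7] [[603.0, -666.0, 142.0], [659.0, -604.0, 147.0], [720.0, -552.0, 153.0]]
top [422 140  15  25 183] [428.9 152.3] [[632.0, -265.0, -3.0], [661.0, -246.0, 1.0], [690.0, -225.0, 6.0]]
top [422 164  15  25 145] [429.4 175.2] [[557.0, -264.0, -3.0], [591.0, -246.0, 1.0], [615.0, -223.0, 7.0]]
top [423 194  15  17 146] [430.5 201.1] [[483.0, -261.0, -4.0], [508.0, -246.0, 1.0], [527.0, -225.0, 7.0]]
top [ 94 196   9  10  45] [ 99.1 200.5] [[520.0, 760.0, 41.0], [529.0, 767.0, 48.0], [545.0, 779.0, 52.0]]
top [389 202  19  20 220] [398.6 211.5] [[454.0, -157.0, 28.0], [476.0, -138.0, 37.0], [499.0, -118.0, 41.0]]
top [423 222  15  15 107] [431.9 227.8] [[405.0, -261.0, -3.0], [426.0, -249.0, 2.0], [440.0, -225.0, 6.0]]
top [424 236  15  26 187] [430.9 248.5] [[334.0, -260.0, -4.0], [361.0, -240.0, 1.0], [390.0, -221.0, 6.0]]
top [522 
[... 5318 characters left out ...]
94.0, -0.0], [248.0, -69.0, 1.0]]
scene [374 340  18  24 235] [380.7 352. ] [[403.0, -261.0, -2.0], [424.0, -249.0, -0.0], [438.0, -225.0, 1.0]]
scene [339 349  22  33 450] [349.8 364.7] [[330.0, -258.0, -2.0], [358.0, -240.0, -0.0], [387.0, -220.0, 1.0]]
scene [246 362  30  17 301] [261.7 370.4] [[217.0, -188.0, -2.0], [230.0, -168.0, -0.0], [244.0, -145.0, 1.0]]
scene [302 366  25  34 486] [313.4 382.5] [[259.0, -257.0, -2.0], [284.0, -238.0, -0.0], [312.0, -217.0, 1.0]]
scene [632 372   8  28  95] [636.7 388.5] [[623.0, -566.0, 37.0], [629.0, -562.0, 57.0], [634.0, -558.0, 78.0]]
scene [269 391  23   9 136] [279.2 394.8] [[216.0, -236.0, -2.0], [225.0, -228.0, -1.0], [239.0, -216.0, 1.0]]
```

View pics/topz.png

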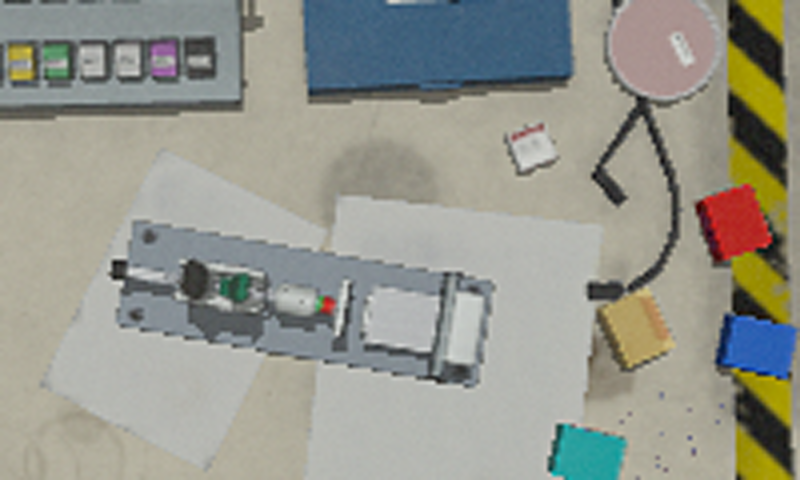

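View pics/scz.png

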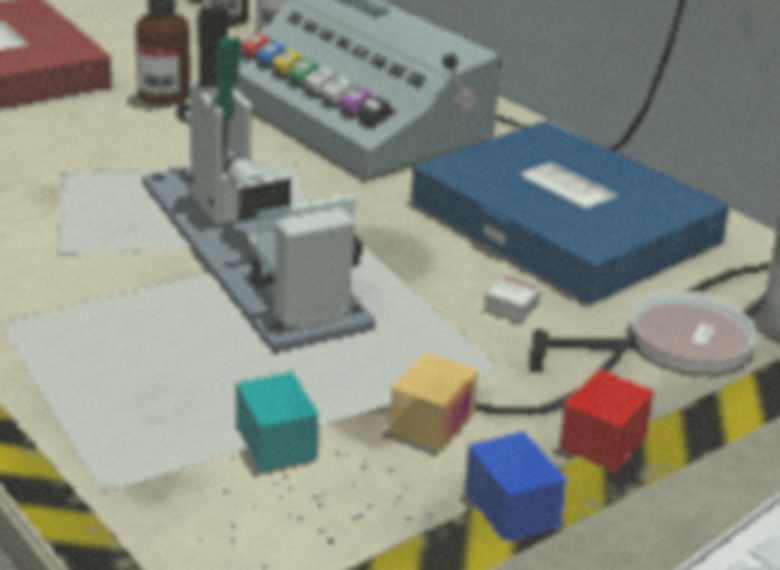

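The amber block's pink side faces right and up in the top view. Its x yaw is about -64° and the clamp's about -100°. Next I'll work out the tool and camera geometry for planning wrist views.

```bash
cat >> h.py <<'E'
from scipy.spatial.transform import Rotation as Ro
def tool():
    s=env.state(); return np.array(s["ee_pos"]),Ro.from_euler("xyz",s["ee_rot"],degrees=True).as_matrix(),s
def rel(pt,yawz,tilt=None):
    """row to reach TCP pt, pointing down with tool z at world yaw (deg)"""
    p,R,s=tool(); z=np.array([np.cos(np.radians(yawz)),np.sin(np.radians(yawz)),0]); x=np.array([0,0,-1.]); 
    Rt=np.c_[x,np.cross(z,x),z]; d=R.T@(np.array(pt)-p)/100; w=Ro.from_matrix(R.T@Rt).as_rotvec()/(2*np.pi)
    return np.r_[d,w].round(4).tolist()
E
python3 - <<'E'
from h import *
p,R,s=tool(); print(p,R.round(3).tolist()); print("tool z yaw",np.degrees(np.arctan2(R[1,2],R[0,2])),"q1,q6",s["qpos"][[0,5]])
K,T=cal("wrist"); c=-T[:3,:3].T@T[:3,3]; print("cam in tool",R.T@(c-p),"view dir in tool",R.T@(-T[2,:3]), "camright in tool",R.T@T[0,:3])
E
```

```text
[228.39881942 527.24407884 181.92787329] [[-0.001, -0.918, 0.397], [-0.001, 0.397, 0.918], [-1.0, 0.0, -0.001]]
tool z yaw 66.57959880184332 q1,q6 [65.43163284 -1.14776085]
cam in tool [-201.89031237   82.46320398   -0.59205805] view dir in tool [ 9.56904332e-01 -2.90403318e-01 -1.07487772e-04] camright in tool [1.56783169e-04 1.46481537e-04 9.99999977e-01]
```

```bash
python3 - <<'E'
from h import *
print(rel([520,60,260],80))
E
```

```text
[-0.7766, -4.5329, -3.1295, -0.0373, -0.0002, -0.0]
```

Call:
send_rows(commands=[[[-0.78,-0.9,-0.63,0,0,0],[-0.78,-0.9,-0.63,0,0,0],[-0.78,-0.9,-0.63,0,0,0]]])

```text
time_s: 0.52
ee_pos: [287.8, 433.1, 263.3]
ee_rot: [-15.8, 89.7, 50.6]
force: [0.3, 0.7, 0.0]
gripper_width: 91.1
```

Call:
send_rows(commands=[[[0,-0.9,-0.63,0,0,0],[0,-0.9,-0.63,0,0,0]]])

```text
time_s: 0.78
ee_pos: [343.7, 339.4, 259.5]
ee_rot: [148.6, 89.9, -144.8]
force: [0.6, 0.2, -0.2]
gripper_width: 91.3
```

Call:
send_rows(commands=[[[0,-0.9,-0.63,0,0,0],[0,-0.9,-0.63,0,0,0]]])

```text
time_s: 1.02
ee_pos: [401.5, 245.6, 259.5]
ee_rot: [126.5, 89.9, -166.9]
force: [-0.0, 0.9, 0.6]
gripper_width: 91.2
```

Call:
send_rows(commands=[[[0,-0.9,-0.63,0,0,0],[0,-0.9,-0.63,0,0,0]]])

```text
time_s: 1.27
ee_pos: [459.3, 152.0, 259.4]
ee_rot: [110.1, 89.9, 176.7]
force: [0.2, 0.8, 0.3]
gripper_width: 91.0
```

Call:
send_rows(commands=[[[0,-0.9,-0.63,-0.037,0,0],[0,-0.9,-0.63,-0.037,0,0],[0,-0.9,-0.63,-0.037,0,0],[0,-0.9,-0.63,-0.037,0,0]]])

```text
time_s: 1.78
ee_pos: [515.8, 60.5, 259.5]
ee_rot: [78.9, 89.9, 158.8]
force: [-0.6, 0.0, 0.3]
gripper_width: 91.1
```

```bash
cat >> h.py <<'E'
def snap(n,name):
    c=cal(n); p,d=env.grab_frame(n); cv2.imwrite(f"pics/{name}.png",p[:,:,::-1]); np.savez(f"{name}.npz",p=p,d=d,K=c[0],T=c[1]); return p,d,c
def load(name):
    a=np.load(f"{name}.npz"); return a["p"],a["d"],(a["K"],a["T"])
E
python3 - <<'E'
from h import *
snap("wrist","wA")
E
```

```text
(no output)
```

View pics/wA.png

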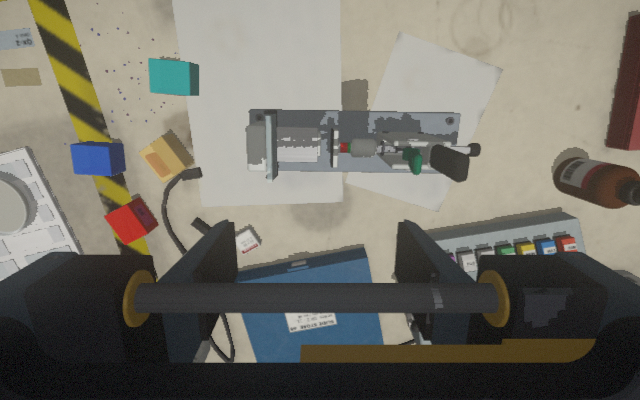

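The clamp lies nearly horizontal in this view. The glass is at column 271, the rest at 277–320, the pad at 335, the trigger at (413,160), the grip at (450,163) and the amber block at (165,157). I'll get block measurements from depth plus the mask, and zoom in on the clamp.

```bash
python3 - <<'E'
from h import *
p,d,c=load("wA")
cv2.imwrite("pics/wAz1.png",cv2.resize(p[90:200,235:490],None,fx=3,fy=3,interpolation=2)[:,:,::-1])
cv2.imwrite("pics/wAz2.png",cv2.resize(p[120:200,120:220],None,fx=6,fy=6,interpolation=2)[:,:,::-1])
v,u=np.mgrid[0:400,0:640]; P=pts("wrist",np.c_[u.ravel(),v.ravel()],d.ravel(),c).reshape(400,640,3)
np.save("wA_P.npy",P)
# block top by depth
m=amber(p); m[:, :130]=0; m[:,210:]=0; m[:120]=0;m[200:]=0
for lo,hi in((28,45),):
    q=(P[...,2]>lo)&(P[...,2]<hi); q[:, :130]=0; q[:,205:]=0; q[:130]=0;q[195:]=0
    r=cv2.minAreaRect(P[q][:,:2].astype(np.float32)); print("block top",q.sum(),np.median(P[q][:,2]),r)
# clamp cuts
for nm,uv in dict(rest=(298,145),head=(385,160),base=(300,165),glass=(271,140),fixjaw=(258,145),pad=(334,145),trig=(413,158),grip=(447,160),bench=(210,100),bottle=(630,190),petri=(0,0)).items():
    print(nm,P[uv[1],uv[0]].round(1))
E
```

```text
block top 1226 35.76917485435382 ((476.2106628417969, -139.0098419189453), (50.21992492675781, 41.21487808227539), 23.640796661376953)
rest [487.1  42.2  46.2]
head [518.1 142.2  80.4]
base [519.3  36.9  11.6]
glass [470.7  16.8  91.1]
fixjaw [473.7   1.   90. ]
pad [490.6  86.1  77.8]
trig [502.5 152.8 164.2]
grip [510.  183.6 163.4]
bench [ 4.124e+02 -6.710e+01 -3.000e-01]
bottle [595.9 407.5 104.2]
petri [ 250.1 -293.9   -1.4]
```

View pics/wAz1.png

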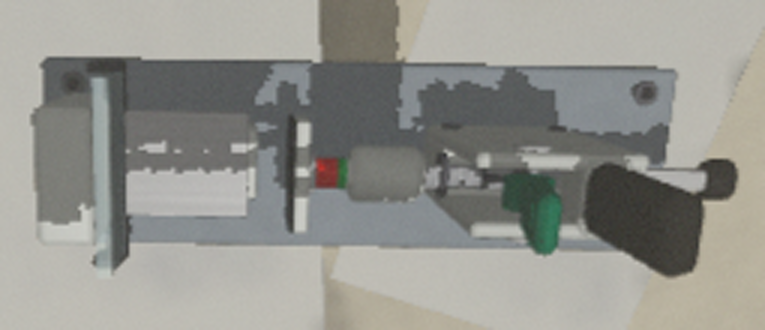

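View pics/wAz2.png

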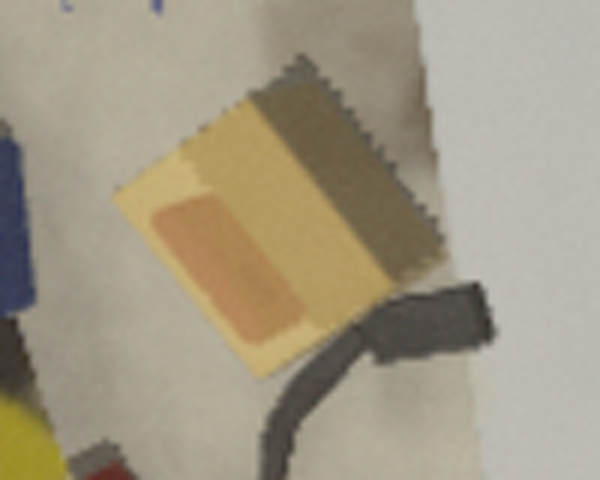

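Block top: centre (476,-139), 50.2×41.2 mm, z 35.8, y-axis yaw 23.6°. All consistent with the given sizes. Now the clamp fit.

```bash
python3 - <<'E'
from h import *
P=np.load("wA_P.npy"); p,d,c=load("wA")
z=P[...,2]; box=np.zeros(z.shape,bool); box[95:190,238:490]=1
def rect(lo,hi,b=box,er=0):
    m=((z>lo)&(z<hi)&b).astype(np.uint8)
    k,l,st,ce=cv2.connectedComponentsWithStats(m); 
    i=1+np.argmax(st[1:,4]); q=P[l==i]; return q,cv2.minAreaRect(q[:,:2].astype(np.float32)),np.median(q[:,2])
for nm,lo,hi in(("base",8,15),("rest",42,48),("fixjaw",86,92),("head",105,118),("gripTop",178,188),):
    q,r,mz=rect(lo,hi); print(nm,len(q),round(mz,1),np.round(r[0],1),np.round(r[1],1),round(r[2],2))
# green
h=cv2.cvtColor(p,cv2.COLOR_RGB2HSV); g=cv2.inRange(h,(60,90,30),(90,255,255)).astype(bool)&box
q=P[g]; print("green",len(q),np.percentile(q,[5,50,95],axis=0).round(1).tolist()); t=q[q[:,2]>162]; print("top of trigger",t.mean(0),len(t))
# connector near block
b=np.zeros(z.shape,bool); b[165:185,175:205]=1
dark=(p.sum(2)<230)&b; print("conn", np.percentile(P[dark],[5,50,95],axis=0).round(1).tolist())
# long base edge, image top & bottom rows
m=((z>8)&(z<15)&box)
e=[];f=[]
for u in range(255,455,4):
    vs=np.where(m[:,u])[0]
    if len(vs): e.append(P[vs[0],u]); f.append(P[vs[-1],u])
for nm,E in(("far",e),("near",f)):
    E=np.array(E); L=cv2.fitLine(E[:,:2].astype(np.float32),cv2.DIST_HUBER,0,.01,.01).ravel(); print(nm,L, "yaw",np.degrees(np.arctan2(L[1],L[0])))
E
```

```text
base 5810 11.7 [504.6 133.2] [245.6  83.8] 78.95
rest 1452 44.8 [483.7  41.3] [53.4 55.9] 77.98
fixjaw 912 89.5 [477.4  -3. ] [23.  52.7] 79.13
head 526 113.0 [511.  173.7] [60.6 32.2] 75.11
gripTop 376 181.4 [515.5 189.1] [12.8 25.3] 77.83
green 151 [[499.1, 104.0, 68.6], [506.7, 154.7, 167.9], [515.0, 159.0, 169.1]]
top of trigger [507.73253903 155.06379643 167.82792019] 134
conn [[498.3, -139.8, 4.3], [505.4, -119.2, 11.2], [510.3, -105.6, 13.0]]
far [1.9377929e-01 9.8104513e-01 4.6280206e+02 1.3459027e+02] yaw 78.82658
near [1.9535284e-01 9.8073304e-01 5.4205518e+02 1.1318456e+02] yaw 78.73466
```

```bash
python3 - <<'E'
from h import *
p,R,s=tool(); print(p,np.degrees(np.arctan2(R[1,2],R[0,2])))
for P in([476.2,-139,150],[476.2,-139,18]): print(rel(P,23.6))
E
```

```text
[515.65364233  60.83682622 259.83911263] 79.93992884438238
[1.0977, 0.0375, -2.037, 0.1565, -0.0001, -0.0003]
[2.4177, 0.0353, -2.0375, 0.1565, -0.0001, -0.0003]
```

Call:
send_rows(commands=[[[0.5,0.02,-1.0,0,0,0],[0.5,0.02,-1.0,0,0,0]]])

```text
time_s: 2.08
ee_pos: [495.9, -37.7, 209.7]
ee_rot: [30.0, 90.0, 110.0]
force: [1.0, -0.6, 0.4]
gripper_width: 91.3
```

Call:
send_rows(commands=[[[0.6,0.02,-1.0,0.1565,0,0],[0.6,0.02,-1.0,0.1565,0,0],[0.6,0.02,-1.0,0.1565,0,0],[0.6,0.02,-1.0,0.1565,0,0],[0.6,0.02,-1.0,0.1565,0,0],[0.6,0.02,-1.0,0.1565,0,0],[0.6,0.02,-1.0,0.1565,0,0]]])

```text
time_s: 2.95
ee_pos: [477.3, -135.0, 150.6]
ee_rot: [42.8, 90.0, 66.5]
force: [0.8, 0.7, 1.2]
gripper_width: 91.1
```

```bash
python3 - <<'E'
from h import *
snap("wrist","wB")
p,R,s=tool(); print(p,np.degrees(np.arctan2(R[1,2],R[0,2])))
print(rel([476.2,-139,18],23.6))
E
```

```text
[ 477.25165962 -135.216081    150.5841687 ] 23.707541390739536
[1.3258, -0.0308, -0.0251, 0.0003, 0.0, -0.0]
```

View pics/wB.png

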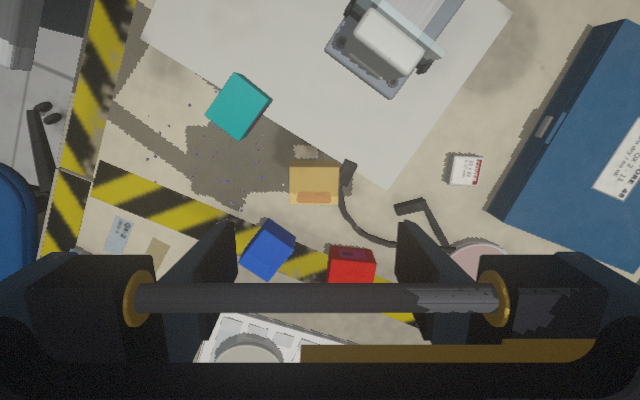

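The block sits axis-aligned at (315,185), on the tool's mid column. I'll re-measure it here and check the connector's height.

```bash
python3 - <<'E'
from h import *
p,d,c=load("wB"); v,u=np.mgrid[0:400,0:640]; P=pts("wrist",np.c_[u.ravel(),v.ravel()],d.ravel(),c).reshape(400,640,3)
z=P[...,2]; b=np.zeros(z.shape,bool); b[140:220,275:350]=1
m=amber(p)>0
q=(z>31)&(z<40)&b&m; print(q.sum(),np.median(z[q]),cv2.minAreaRect(P[q][:,:2].astype(np.float32)))
k=(p.sum(2)<200)&b&(u>338)&(v<205); print("conn",np.percentile(P[k],[2,50,98],axis=0).round(1).tolist())
# ray check on plane z=36
cs=cv2.findContours((q.astype(np.uint8)),cv2.RETR_EXTERNAL,2)[0]; cc=max(cs,key=cv2.contourArea)[:,0,:]; r=cv2.minAreaRect(plane("wrist",cc,36,c)[:,:2].astype(np.float32)); print(r)
E
```

```text
1886 35.76140766140105 ((475.9526672363281, -138.5693359375), (49.403419494628906, 39.73537826538086), 23.16338539123535)
conn [[505.8, -146.9, 3.9], [507.1, -134.7, 3.9], [515.2, -134.7, 6.2]]
((475.7721252441406, -138.33128356933594), (49.2547721862793, 39.30532455444336), 23.711538314819336)
```

Call:
send_rows(commands=[[[0.7,-0.028,-0.022,0,0,0],[0.7,-0.028,-0.022,0,0,0]]])

```text
time_s: 3.25
ee_pos: [473.1, -138.4, 77.6]
ee_rot: [137.6, 89.5, 161.2]
force: [-1.4, -0.0, 0.1]
gripper_width: 91.4
```

Call:
send_rows(commands=[[[0.63,0,0,0,0,0],[0.63,0,0,0,0,0],[0.63,0,0,0,0,0]]])

```text
time_s: 3.62
ee_pos: [478.1, -140.3, 19.6]
ee_rot: [-38.2, 89.8, -14.6]
force: [-0.2, 0.1, -0.1]
gripper_width: 91.2
```

Call:
send_rows(commands=[[[0,0,0,0,0,0],[0,0,0,0,0,0],[0,0,0,0,0,0],[0,0,0,0,0,0],[0,0,0,0,0,0]]], jaw=1, force=25)

```text
time_s: 4.25
ee_pos: [476.3, -139.9, 17.6]
ee_rot: [64.0, 90.0, 87.6]
force: [0.3, 0.9, 0.5]
gripper_width: 43.9
```

```bash
python3 - <<'E'
from h import *
p,R,s=tool(); print(p,np.degrees(np.arctan2(R[1,2],R[0,2])),s["gripper_width"],s["force"],s["time_s"])
E
```

```text
[ 476.34727779 -139.92041488   17.55555305] 23.557026347020976 43.86254212898255 [0.28425921 0.9063985  0.50704161] 4.25
```

The width is 43.9 mm, which is less than the block's 50 mm, so I'll look.

```bash
python3 - <<'E'
from h import *
p,d,c=snap("wrist","wC"); a,b,_=snap("top","tC"); s,_,_=snap("scene","sC")
cv2.imwrite("pics/mixC.png",np.vstack([cv2.resize(p[150:400,200:440],(640,400)),])[:,:,::-1])
cv2.imwrite("pics/sCz.png",cv2.resize(s[230:380,280:480],None,fx=4,fy=4)[:,:,::-1]); print(env.state()["gripper_width"])
E
```

```text
31.642051355530295
```

View pics/mixC.png

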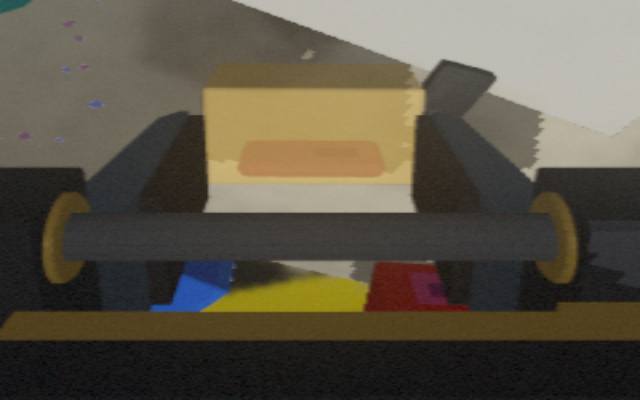

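View pics/sCz.png

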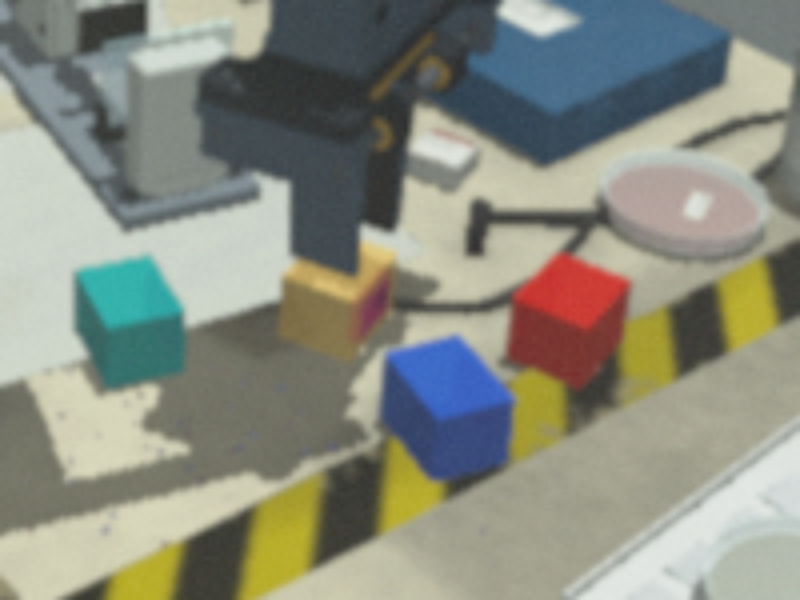

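```bash
python3 - <<'E'
from h import *
p,d,c=snap("wrist","wD"); 
cv2.imwrite("pics/mixD.png",cv2.resize(p[150:350,200:440],(720,600))[:,:,::-1])
t,R,s=tool(); print(t,s["gripper_width"],s["force"],s["time_s"])
# block edges vs fingers in wC
for n in("wC","wD"):
    p,d,c=load(n); v,u=np.mgrid[0:400,0:640]; P=pts("wrist",np.c_[u.ravel(),v.ravel()],d.ravel(),c).reshape(400,640,3)
    m=amber(p)>0; q=m&(u>250)&(u<380)&(v>160)&(v<240)&(P[...,2]>30)&(P[...,2]<42); print(n,q.sum(),cv2.minAreaRect(P[q][:,:2].astype(np.float32)),np.median(P[q][:,2]))
    for uv in((265,215),(268,222),(270,230),(362,215),(366,222),(358,205)): print(uv,P[uv[1],uv[0]].round(0), ((P[uv[1],uv[0]]-t)@R).round(0))
E
```

```text
[ 476.319436   -139.92391198   17.44184414] 28.01647043271352 [-0.36913405 -0.42555875  0.43428303] 4.45
wC 3017 ((472.6190490722656, -130.6808624267578), (49.526859283447266, 23.17970848083496), 23.253692626953125) 35.67434557232306
(265, 215) [443. -65. 219.] [-202.   82.   -0.]
(268, 222) [ 445. -135.   53.] [-36.  17. -26.]
(270, 230) [ 448. -136.   60.] [-43.  15. -24.]
(362, 215) [ 502. -122.   12.] [ 5.  6. 31.]
(366, 222) [ 494. -113.   54.] [-37.  17.  27.]
(358, 205) [ 498. -118.    8.] [ 9. 12. 28.]
wD 2608 ((472.6300354003906, -130.4797821044922), (49.23345947265625, 22.744901657104492), 23.480087280273438) 35.70634161805599
(265, 215) [ 442. -153.    1.] [ 17.   2. -36.]
(268, 222) [ 446. -157.   -0.] [ 18.  -4. -35.]
(270, 230) [ 448. -134.   63.] [-46.  17. -24.]
(362, 215) [ 502. -122.   12.] [ 5.  6. 31.]
(366, 222) [ 507. -126.   11.] [ 7.  0. 34.]
(358, 205) [ 498. -118.    8.] [ 9. 12. 28.]
```

View pics/mixD.png

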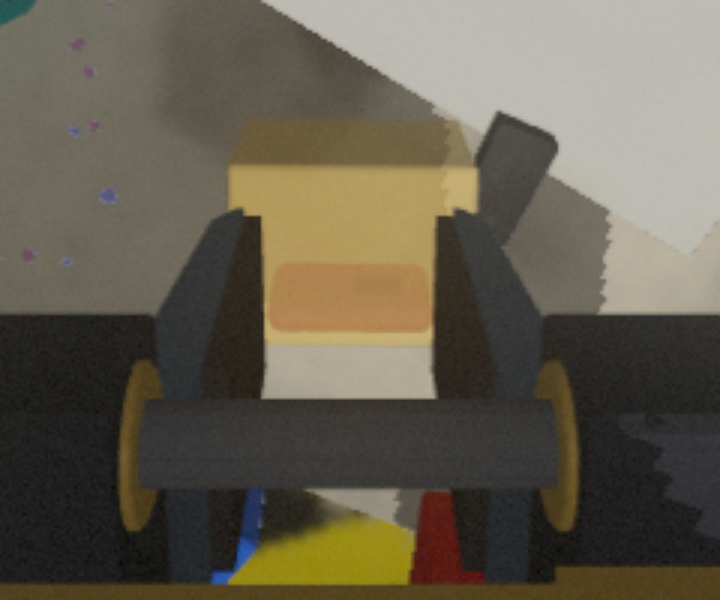

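The fingers closed above the block; they overlap its top in the image. The real tips seem higher than the reported TCP. I'll open and measure the tips in the depth image.

Call:
send_rows(commands=[[[0,0,0,0,0,0],[0,0,0,0,0,0],[0,0,0,0,0,0],[0,0,0,0,0,0]]], jaw=-0.3)

```text
time_s: 4.95
ee_pos: [476.4, -139.9, 17.5]
ee_rot: [53.8, 90.0, 77.4]
force: [0.1, 0.8, 1.2]
gripper_width: 59.3
```

```bash
python3 - <<'E'
from h import *
t,R,s=tool()
for n in("wD",):
    p,d,c=load(n); v,u=np.mgrid[0:400,0:640]; P=pts("wrist",np.c_[u.ravel(),v.ravel()],d.ravel(),c).reshape(400,640,3)
    Q=(P-t)@R
    for r in range(212,290,6): print(r,[(int(x),Q[r,x].round(0).astype(int).tolist()) for x in(262,272,280,284,346,350,356)])
a,b,c=snap("top","tD"); a,b,c=snap("scene","sD"); print(env.state()["gripper_width"],env.state()["time_s"])
v,u=np.mgrid[0:400,0:640]; P=pts("scene",np.c_[u.ravel(),v.ravel()],b.ravel(),c).reshape(400,640,3); Q=(P-t)@R
cv2.imwrite("pics/sDz.png",cv2.resize(a[210:340,300:440],None,fx=5,fy=5)[:,:,::-1])
for r in range(260,310,3): print(r,[(x,Q[r,x].round(0).astype(int).tolist()) for x in(356,362,368)])
E
```

```text
212 [(262, [17, 4, -39]), (272, [18, 4, -32]), (280, [-18, 17, -22]), (284, [-19, 17, -19]), (346, [-18, 17, 18]), (350, [-18, 17, 20]), (356, [-18, 16, 24])]
218 [(262, [18, -1, -39]), (272, [18, -1, -32]), (280, [-18, 13, -22]), (284, [-17, 13, -20]), (346, [-19, 13, 18]), (350, [-18, 13, 20]), (356, [-17, 13, 24])]
224 [(262, [18, -5, -39]), (272, [-40, 17, -24]), (280, [-36, 16, -20]), (284, [-34, 15, -18]), (346, [-34, 15, 16]), (350, [-34, 15, 18]), (356, [-38, 17, 21])]
230 [(262, [18, -10, -39]), (272, [-47, 17, -23]), (280, [-43, 15, -19]), (284, [-43, 16, -17]), (346, [-42, 15, 16]), (350, [-43, 15, 17]), (356, [-48, 18, 20])]
236 [(262, [18, -15, -40]), (272, [-55, 17, -22]), (280, [-51, 16, -18]), (284, [-47, 14, -17]), (346, [-42, 12, 16]), (350, [-51, 16, 17]), (356, [-55, 17, 19])]
242 [(262, [-61, 17, -26]), (272, [-62, 17, -21]), (280, [-58, 15, -18]), (284, [-48, 11, -17]), (346, [-43, 8, 16]), (350, [-58, 15, 16]), (356, [-57, 15, 19])]
248 [(262, [-67, 17, -25]), (272, [-68, 17, -20]), (280, [-64, 15, -17]), (284, [-49, 8, -17]), (346, [-44, 5, 16]), (350, [-62, 1
[... 1620 characters left out ...]
7, -9, -42]), (368, [-30, 10, 31])]
284 [(356, [-66, 2, -42]), (362, [-72, -11, -44]), (368, [19, 34, 91])]
287 [(356, [-59, 2, -41]), (362, [-64, -10, -42]), (368, [-551, -305, -717])]
290 [(356, [-53, 2, -41]), (362, [-58, -10, -42]), (368, [-551, -305, -717])]
293 [(356, [-46, 2, -41]), (362, [-50, -10, -40]), (368, [-16, 0, 13])]
296 [(356, [-38, 2, -38]), (362, [-45, -11, -41]), (368, [-17, -5, 2])]
299 [(356, [-16, 11, -19]), (362, [-36, -10, -39]), (368, [-18, -9, -8])]
302 [(356, [-14, 8, -25]), (362, [-17, -4, -23]), (368, [-16, -13, -15])]
305 [(356, [-8, 7, -25]), (362, [-12, -5, -25]), (368, [-18, -18, -26])]
308 [(356, [-1, 7, -25]), (362, [-4, -5, -23]), (368, [-10, -18, -25])]
```

View pics/sDz.png

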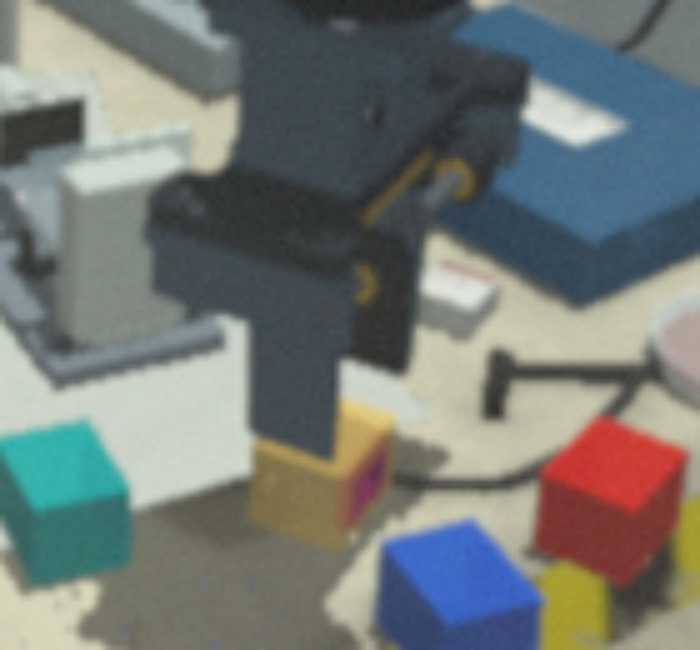

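```bash
python3 - <<'E'
from h import *
snap("wrist","wE"); print(env.state()["gripper_width"])
K,T=cal("wrist"); t,R,s=tool(); M=T.copy()  # cam<-world ; tool pose now -> cam_from_tool
Tt=np.eye(4);Tt[:3,:3]=R;Tt[:3,3]=t; CT=T@Tt
for n in("wB","wC","wD","wE"):
    p,d,c=load(n); v,u=np.mgrid[0:400,0:640]; cc=(K,CT)
    Q=pts("wrist",np.c_[u.ravel(),v.ravel()],d.ravel(),cc).reshape(400,640,3)
    q=Q[(v>190)&(v<290)&(d>0)&(Q[...,1]<19)&(Q[...,1]>-20)&(abs(Q[...,2])<65)&(Q[...,0]<-20)&(p.sum(2)<260)]
    print(n,np.percentile(q[:,0],[90,95,98,99,99.7]).round(0), "y max",np.percentile(q[:,1],98))
E
```

```text
59.46238950450916
wB [-40. -36. -33. -32. -31.] y max 17.533137396120416
wC [-42. -37. -34. -33. -31.] y max 17.54411538426166
wD [-42. -37. -35. -33. -32.] y max 17.52907422554025
wE [-41. -36. -33. -32. -31.] y max 17.560112807748503
```

The fingertips sit about 31.5 mm behind the reported TCP at every opening. The wrist and scene depths agree, and the block top and bench read correctly, so the arm pose is right. From here I'll take the real tips as TCP minus 31 mm. Lowering accordingly, after opening a bit wider.

Call:
send_rows(commands=[[[0.0,0,0,0,0,0],[0.0,0,0,0,0,0],[0.15,0.01,0,0,0,0],[0.31,0.01,0,0,0,0],[0.31,0.01,0,0,0,0]]], jaw=-0.7)

```text
time_s: 5.72
ee_pos: [475.0, -138.7, -14.3]
ee_rot: [136.7, 89.8, 160.2]
force: [0.2, -0.0, 0.4]
gripper_width: 77.6
```

Call:
send_rows(commands=[[[0,0,0,0,0,0],[0,0,0,0,0,0],[0,0,0,0,0,0],[0,0,0,0,0,0],[0,0,0,0,0,0],[0,0,0,0,0,0]]], jaw=1, force=25)

```text
time_s: 6.48
ee_pos: [476.3, -139.1, -13.0]
ee_rot: [-33.8, 89.9, -10.2]
force: [-0.5, -0.1, 5.5]
gripper_width: 50.0
```

```bash
python3 - <<'E'
from h import *
p,d,c=snap("wrist","wF"); cv2.imwrite("pics/wFz.png",cv2.resize(p[130:330,200:440],(720,600))[:,:,::-1])
t,R,s=tool(); print(t,np.degrees(np.arctan2(R[1,2],R[0,2])),s["gripper_width"],s["force"],s["time_s"])
E
```

```text
[ 476.31010651 -139.11273359  -13.00252744] 23.555368633588706 50.024240191387634 [-0.61024869  0.43088838  5.85259228] 6.525
```

View pics/wFz.png

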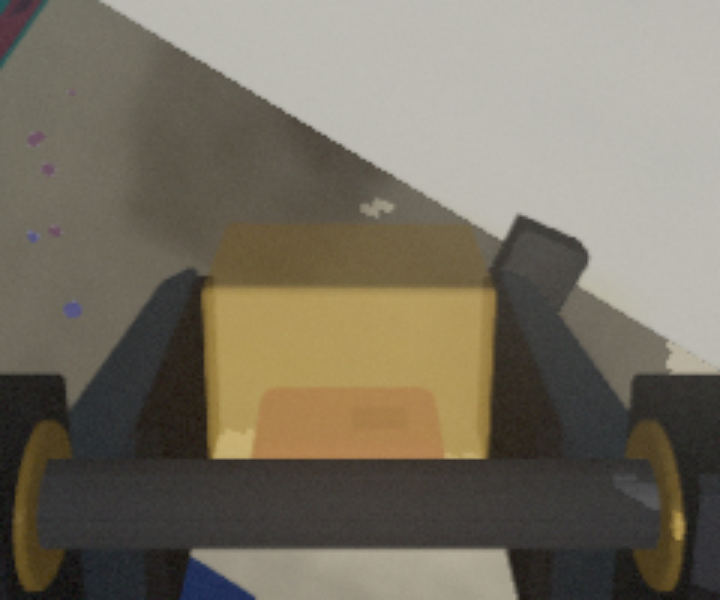

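Gripped at 50.0 mm. Lifting and moving over the rest.

Call:
send_rows(commands=[[[-0.5,0,0,0,0,0],[-1.0,0,0,0,0,0],[-1.0,0,0,0,0,0]]])

```text
time_s: 6.9
ee_pos: [478.6, -139.9, 89.7]
ee_rot: [-40.9, 89.5, -17.3]
force: [-0.1, 0.5, -0.1]
gripper_width: 49.7
```

Call:
send_rows(commands=[[[-0.4,0.3,0.15,0,0,0],[-0.4,0.81,0.41,0,0,0],[-0.4,0.81,0.41,0,0,0]]])

```text
time_s: 7.28
ee_pos: [480.0, -45.5, 125.2]
ee_rot: [132.7, 89.8, 156.6]
force: [-1.1, -1.2, -1.1]
gripper_width: 49.8
```

Call:
send_rows(commands=[[[0,0.4,0.2,0.05,0,0],[0,0.81,0.41,0.0966,0,0],[0,0.81,0.41,0.0966,0,0],[0,0.81,0.41,0.0966,0,0],[0,0.81,0.41,0.0966,0,0],[0,0.81,0.41,0.0966,0,0]]])

```text
time_s: 8.02
ee_pos: [485.9, 41.6, 125.7]
ee_rot: [-161.3, 89.9, -172.5]
force: [0.8, -0.8, 0.0]
gripper_width: 49.9
```

```bash
python3 - <<'E'
from h import *
p,d,c=snap("wrist","wG"); cv2.imwrite("pics/wGz.png",cv2.resize(p[0:400,100:540],(660,600))[:,:,::-1])
t,R,s=tool(); print(t,np.degrees(np.arctan2(R[1,2],R[0,2])),s["gripper_width"],s["force"],s["time_s"]); print(rel([486.3,41.8,33],-11.2))
v,u=np.mgrid[0:400,0:640]; P=pts("wrist",np.c_[u.ravel(),v.ravel()],d.ravel(),c).reshape(400,640,3);Q=(P-t)@R
m=(amber(p)>0)&(abs(Q[...,2])<30)&(Q[...,1]>-25)&(Q[...,1]<40)&(v<300); print(np.median(Q[m],axis=0)); 
q=m&(Q[...,0]<np.median(Q[m][:,0])+4); print(cv2.minAreaRect(Q[q][:,1:].astype(np.float32)), Q[q].min(0),Q[q].max(0))
E
```

```text
[486.06516579  41.72832028 125.90795241] -11.22014975906094 49.644663201858705 [-0.28479593 -0.23760025 -0.6814314 ] 8.075
[0.9291, 0.0015, 0.0032, -0.0001, -0.0002, 0.0001]
[-48.39520058   5.43217098  -0.07191758]
((11.745345115661621, -0.27693748474121094), (49.71320343017578, 57.0759391784668), 0.008304011076688766) [-130.2042896   -13.11431764  -28.8118527 ] [-44.54478013  36.60594478  28.26452309]
```

View pics/wGz.png

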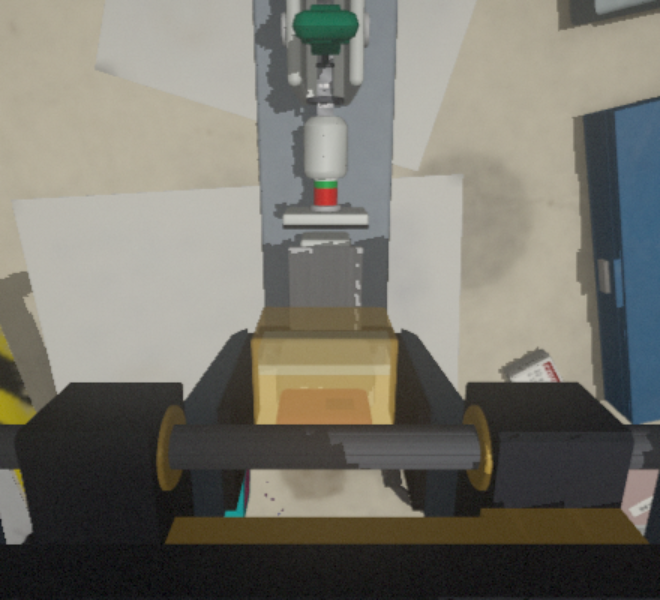

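Square and centred over the rest. Lowering.

Call:
send_rows(commands=[[[0.4,0,0,0,0,0],[0.8,0,0,0,0,0],[0.86,0,0,0,0,0],[0.86,0,0,0,0,0],[0.86,0,0,0,0,0]]])

```text
time_s: 8.7
ee_pos: [487.8, 42.3, 42.0]
ee_rot: [16.5, 89.8, 5.3]
force: [0.2, -0.3, -0.9]
gripper_width: 49.6
```

```bash
python3 - <<'E'
from h import *
t,R,s=tool(); print(t,np.degrees(np.arctan2(R[1,2],R[0,2])),s["gripper_width"],s["force"],s["time_s"]); print(rel([486.3,41.8,32.3],-11.2))
E
```

```text
[487.83125178  42.30912866  42.03984721] -11.22027050349558 49.64680772705377 [ 0.22084861 -0.32836689 -0.91020362] 8.7
[0.0973, -0.0081, -0.0143, -0.0001, 0.0005, -0.0001]
```

Call:
send_rows(commands=[[[0.03,0,0,0,0,0],[0.05,0,0,0,0,0],[0.06,0,0,0,0,0],[0.06,0,0,0,0,0]]])

```text
time_s: 9.2
ee_pos: [486.3, 42.3, 34.5]
ee_rot: [157.9, 90.0, 146.7]
force: [-0.6, -0.4, -0.8]
gripper_width: 50.0
```

```bash
python3 - <<'E'
from h import *
t,R,s=tool(); print(t,np.degrees(np.arctan2(R[1,2],R[0,2])),s["gripper_width"],s["force"],s["time_s"]); print(rel([486.3,41.8,32.3],-11.2))
p,d,c=snap("scene","sG"); cv2.imwrite("pics/sGz.png",cv2.resize(p[170:300,240:380],(700,650),interpolation=2)[:,:,::-1])
E
```

```text
[486.31267985  42.26713342  34.49684597] -11.217694705152773 49.966036796512164 [-0.55706949 -0.44023099 -0.79116476] 9.2
[0.022, -0.0046, 0.0008, -0.0, -0.0, -0.0]
```

View pics/sGz.png

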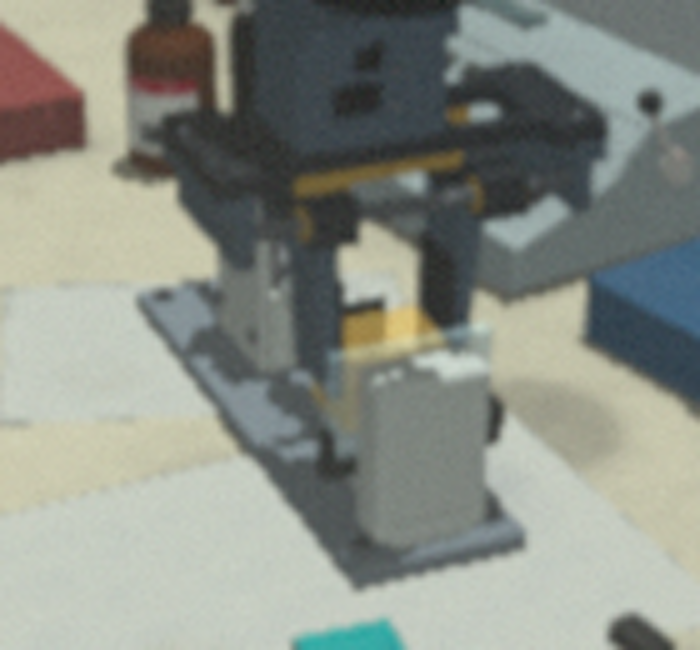

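Call:
send_rows(commands=[[[0.012,-0.003,0,0,0,0],[0.018,-0.003,0,0,0,0],[0.018,-0.003,0,0,0,0]]])

```text
time_s: 9.62
ee_pos: [486.3, 42.0, 32.7]
ee_rot: [145.3, 90.0, 134.0]
force: [1.0, 1.0, -0.8]
gripper_width: 49.5
```

Call:
send_rows(commands=[[[0.008,0,0,0,0,0],[0.008,0,0,0,0,0]]])

```text
time_s: 9.88
ee_pos: [486.4, 42.0, 32.0]
ee_rot: [30.3, 90.0, 19.1]
force: [-0.6, 0.3, -0.4]
gripper_width: 49.8
```

Call:
send_rows(commands=[[[0.008,0,0,0,0,0],[0.008,0,0,0,0,0]]])

```text
time_s: 10.12
ee_pos: [486.5, 42.0, 32.0]
ee_rot: [24.6, 90.0, 13.4]
force: [-1.0, 0.9, 6.0]
gripper_width: 49.9
```

Call:
send_rows(commands=[[[0.006,0,0,0,0,0],[0.006,0,0,0,0,0]]])

```text
time_s: 10.38
ee_pos: [486.4, 42.0, 32.0]
ee_rot: [22.6, 90.0, 11.3]
force: [-3.7, 0.0, 10.9]
gripper_width: 50.0
```

Seated, with contact at TCP z 32.0 (expected about 31.8). Easing off and releasing.

Call:
send_rows(commands=[[[-0.008,0,0,0,0,0],[-0.008,0,0,0,0,0]]])

```text
time_s: 10.62
ee_pos: [486.4, 42.0, 32.0]
ee_rot: [24.0, 90.0, 12.7]
force: [-1.4, -0.4, 6.4]
gripper_width: 49.7
```

Call:
send_rows(commands=[[[0,0,0,0,0,0],[0,0,0,0,0,0],[0,0,0,0,0,0],[0,0,0,0,0,0]]], jaw=-0.8)

```text
time_s: 11.12
ee_pos: [486.3, 42.0, 31.2]
ee_rot: [178.8, 90.0, 167.6]
force: [-0.1, 0.3, -0.6]
gripper_width: 81.8
```

Call:
send_rows(commands=[[[-0.3,0,0,0,0,0],[-0.9,0,0,0,0,0],[-1.0,0,0,0,0,0],[-1.0,0,0,0,0,0]]])

```text
time_s: 11.62
ee_pos: [486.4, 42.0, 131.6]
ee_rot: [17.2, 89.9, 6.0]
force: [1.1, 0.2, -0.7]
gripper_width: 82.2
```

```bash
python3 - <<'E'
from h import *
p,d,c=snap("wrist","wH"); cv2.imwrite("pics/wHz.png",cv2.resize(p[0:300,170:470],(600,600))[:,:,::-1])
t,R,s=tool(); print(t,s["gripper_width"],s["time_s"])
v,u=np.mgrid[0:400,0:640]; P=pts("wrist",np.c_[u.ravel(),v.ravel()],d.ravel(),c).reshape(400,640,3)
U=np.array([-.1943,-.981,0]);N=np.array([.981,-.1943,0]);O=np.array([485.5,37.9,0])
C=np.stack([(P-O)@U,(P-O)@N,P[...,2]],-1)
m=(amber(p)>0)&(C[...,2]>76)&(C[...,2]<88)&(abs(C[...,0])<60); print(m.sum(),np.median(C[m][:,2]),cv2.minAreaRect(C[m][:,:2].astype(np.float32)),C[m].min(0),C[m].max(0))
m=(C[...,2]>86)&(C[...,2]<98)&(C[...,0]>15)&(C[...,0]<70)&(abs(C[...,1])<50); print("glass/jaw",m.sum(),C[m].min(0),C[m].max(0))
m=(C[...,2]>70)&(C[...,2]<82)&(C[...,0]>-75)&(C[...,0]<-30)&(abs(C[...,1])<30); print("pad",m.sum(),np.percentile(C[m],[2,50,98],axis=0))
m=(C[...,2]>5)&(C[...,2]<15)&(C[...,0]>-100)&(C[...,0]<60)&(abs(C[...,1])<50); print("base",C[m].min(0),C[m].max(0))
E
```

```text
[485.53075296  41.91866151 130.49098676] 82.1968692414896 11.675
2682 80.75855978731913 ((-5.218425750732422, -0.009433746337890625), (49.640438079833984, 38.49319839477539), 89.77875518798828) [-24.50688863 -24.81102204  77.41050365] [14.10981392 24.80653678 83.14707066]
glass/jaw 2430 [ 22.35955953 -37.72568384  86.02182163] [52.53528559 38.09754898 96.08639094]
pad 772 [[-74.28132317 -20.75638149  70.4717282 ]
 [-50.44652188  -0.4555889   77.19300288]
 [-45.52420566  20.59196342  78.91158616]]
base [-99.52841724 -42.26390527   6.93901845] [32.63772712 42.17278043 14.8826016 ]
```

View pics/wHz.png

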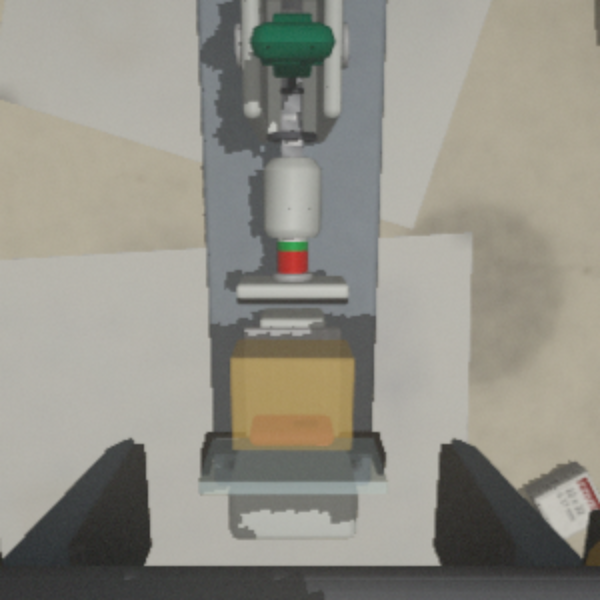

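The block is on the rest at clamp (-5.2, 0.0), 0.2° off square, top at z 80.8. The pad face is about 20 mm behind it. Next I rise, turn 90° and go over the grip and trigger.

Call:
send_rows(commands=[[[-0.4,0.1,0,0,0,0],[-0.6,0.45,0,0,0,0],[-0.6,0.45,0,0,0,0]]], jaw=-1)

```text
time_s: 12.05
ee_pos: [495.5, 87.5, 190.8]
ee_rot: [117.0, 90.0, 106.0]
force: [-0.8, 0.1, -0.3]
gripper_width: 91.2
```

Call:
send_rows(commands=[[[0,0.2,0,-0.05,0,0],[0,0.4,0,-0.1,0,0],[0,0.6,0,-0.15,0,0],[0,0.8,0,-0.2,0,0],[0,1.0,0,-0.25,0,0],[0,1.0,0,-0.25,0,0],[0,1.0,0,-0.25,0,0],[0,1.0,0,-0.25,0,0],[0,1.0,0,-0.25,0,0],[0,1.0,0,-0.25,0,0]]])

```text
time_s: 13.3
ee_pos: [513.4, 183.2, 189.1]
ee_rot: [123.6, 89.7, -157.6]
force: [0.2, -0.0, -0.5]
gripper_width: 90.9
```

```bash
python3 - <<'E'
from h import *
p,d,c=snap("wrist","wI"); 
t,R,s=tool(); print(t,np.degrees(np.arctan2(R[1,2],R[0,2])),s["gripper_width"],s["time_s"],s["qpos"].round(0)); print(rel([514.4,183.6,116.5],78.8))
v,u=np.mgrid[0:400,0:640]; P=pts("wrist",np.c_[u.ravel(),v.ravel()],d.ravel(),c).reshape(400,640,3)
U=np.array([-.1943,-.981,0]);N=np.array([.981,-.1943,0]);O=np.array([485.5,37.9,0])
C=np.stack([(P-O)@U,(P-O)@N,P[...,2]],-1)
m=(C[...,2]>178)&(C[...,2]<187)&(C[...,0]>-190)&(C[...,0]<-120)&(abs(C[...,1])<30); print("grip",m.sum(),np.median(C[m][:,2]),cv2.minAreaRect(C[m][:,:2].astype(np.float32)))
h=cv2.cvtColor(p,cv2.COLOR_RGB2HSV); g=(cv2.inRange(h,(60,90,30),(90,255,255))>0)&(C[...,2]>162)&(C[...,2]<176)&(abs(C[...,1])<40); print("trig",g.sum(),np.median(C[g][:,2]),cv2.minAreaRect(C[g][:,:2].astype(np.float32)))
E
```

```text
[513.63580526 183.36666595 189.50040836] 78.68769303445885 91.74306926317134 13.35 [ 18.  16.  93.  -0.  72. -60.]
[0.73, -0.0093, 0.0052, -0.0003, -0.0003, -0.0005]
grip 562 181.40945012260698 ((-154.80606079101562, -0.8602190017700195), (24.21916389465332, 13.28023624420166), 89.98648071289062)
trig 45 168.43411829206445 ((-120.96686553955078, -3.2958664894104004), (9.70776081085205, 5.30551290512085), 77.55867004394531)
```

View pics/wI.png

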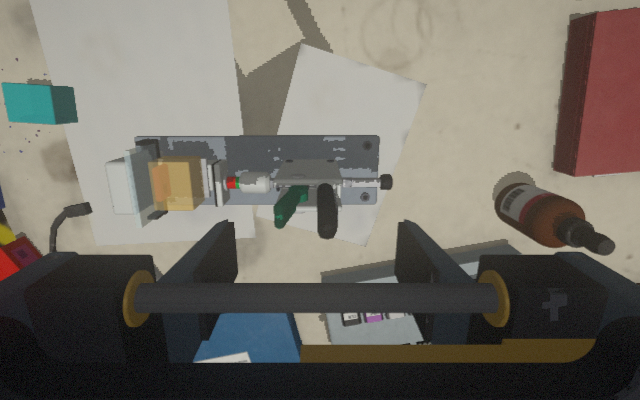

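The fingers straddle the grip (col 327) and trigger (col 292), and the grip centre is again at clamp x -154.8. Lowering.

Call:
send_rows(commands=[[[0.3,-0.01,0.005,0,0,0],[0.6,-0.01,0.005,0,0,0],[0.73,-0.01,0.005,0,0,0],[0.73,-0.01,0.005,0,0,0]]])

```text
time_s: 13.85
ee_pos: [515.0, 184.2, 117.4]
ee_rot: [119.7, 89.9, -161.5]
force: [-0.1, 0.7, 0.9]
gripper_width: 90.9
```

```bash
python3 - <<'E'
from h import *
t,R,s=tool(); print(t,s["gripper_width"],s["force"],s["time_s"]);print(rel([514.4,183.8,116.5],78.8))
p,d,c=snap("wrist","wJ"); p2,_,_=snap("scene","sJ"); cv2.imwrite("pics/sJz.png",cv2.resize(p2[150:290,230:370],(600,600),interpolation=2)[:,:,::-1]);cv2.imwrite("pics/wJz.png",cv2.resize(p[100:340,180:460],(700,600),interpolation=2)[:,:,::-1])
E
```

```text
[515.02019378 184.16427066 117.43597522] 90.86416105479584 [-0.09171411  0.67758844  0.92192797] 13.85
[0.0094, 0.0054, -0.0048, -0.0001, -0.0002, -0.0003]
```

View pics/wJz.png

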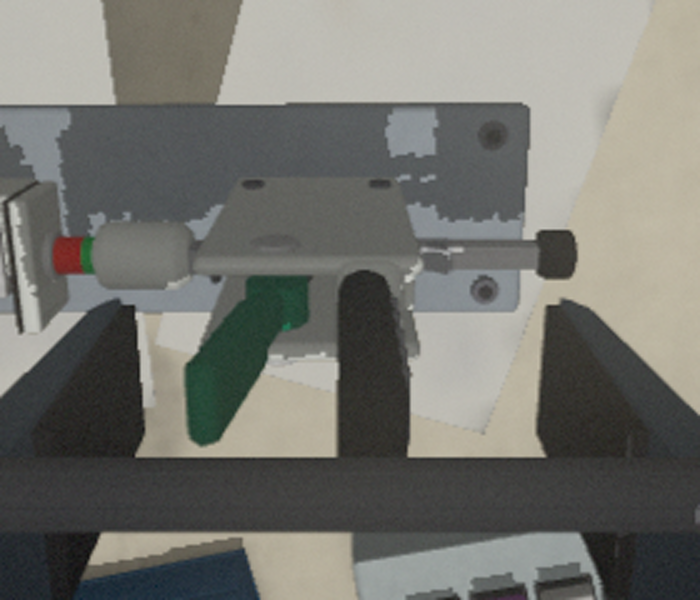

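View pics/sJz.png

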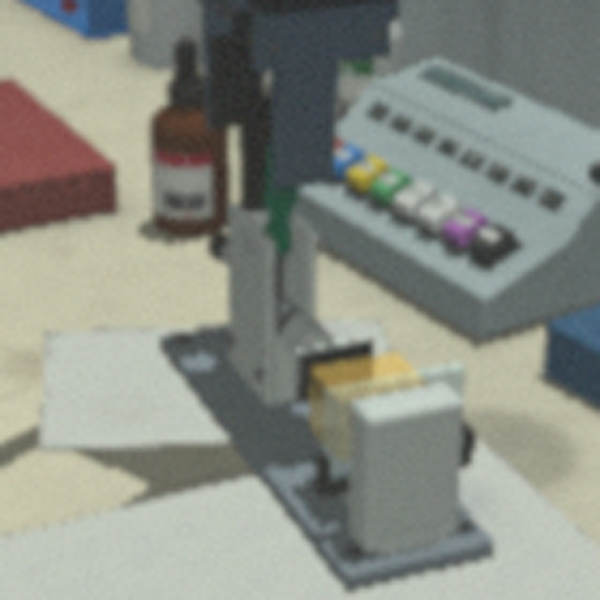

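Both members are straddled. First stroke at 16 N.

Call:
send_rows(commands=[[[0,0,0,0,0,0],[0,0,0,0,0,0],[0,0,0,0,0,0],[0,0,0,0,0,0],[0,0,0,0,0,0],[0,0,0,0,0,0],[0,0,0,0,0,0],[0,0,0,0,0,0]]], jaw=1, force=16)

```text
time_s: 14.95
ee_pos: [515.7, 184.2, 118.8]
ee_rot: [-121.2, 90.0, -42.4]
force: [-0.8, -2.2, 5.3]
gripper_width: 26.0
```

```bash
cat > look.py <<'E'
from h import *
import sys
n=sys.argv[1]
t,R,s=tool(); print(t.round(1),s["gripper_width"].round(1),s["force"].round(1),s["time_s"])
p,d,c=snap("wrist",n); cv2.imwrite(f"pics/{n}z.png",cv2.resize(p[100:340,80:440],(750,500),interpolation=2)[:,:,::-1])
v,u=np.mgrid[0:400,0:640]; P=pts("wrist",np.c_[u.ravel(),v.ravel()],d.ravel(),c).reshape(400,640,3)
U=np.array([-.1943,-.981,0]);N=np.array([.981,-.1943,0]);O=np.array([485.5,37.9,0])
C=np.stack([(P-O)@U,(P-O)@N,P[...,2]],-1)
m=(amber(p)>0)&(C[...,2]>76)&(C[...,2]<88)&(abs(C[...,0])<60)&(abs(C[...,1])<40)
if m.sum(): print("block",m.sum(),np.median(C[m][:,2]),cv2.minAreaRect(C[m][:,:2].astype(np.float32)))
m=(C[...,2]>72)&(C[...,2]<80)&(C[...,0]>-75)&(C[...,0]<-10)&(abs(C[...,1])<24)&(amber(p)==0); print("pad",m.sum(),np.percentile(C[m][:,0],[2,50,98]).round(1) if m.sum() else 0)
E
python3 look.py wK
```

```text
Traceback (most recent call last):
  File "look.py", line 4, in <module>
    t,R,s=tool(); print(t.round(1),s["gripper_width"].round(1),s["force"].round(1),s["time_s"])
                                   ^^^^^^^^^^^^^^^^^^^^^^^^
AttributeError: 'float' object has no attribute 'round'
```

```bash
sed -i 's/s\["gripper_width"\].round(1)/s["gripper_width"]/' look.py; python3 look.py wK
```

```text
[515.7 184.2 118.8] 26.025715406734943 [-0.8 -2.2  5.3] 14.95
block 3120 80.75166924134086 ((-4.754010200500488, 0.0321502685546875), (50.46528625488281, 40.00354766845703), 89.96369171142578)
pad 1184 [-73.6 -39.3 -23.6]
```

View pics/wKz.png

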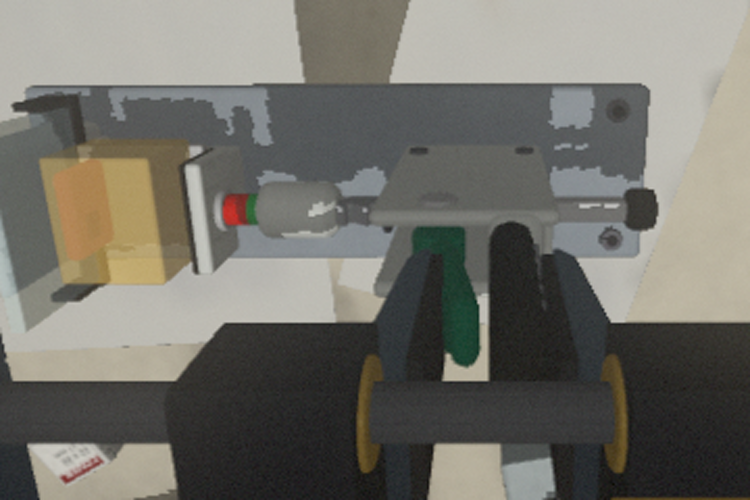

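Stroke 1 worked: the trigger is squeezed to 26 mm, the pad advanced, and the block is untouched at (-4.8, 0). Let back, then stroke 2.

Call:
send_rows(commands=[[[0,0,0,0,0,0],[0,0,0,0,0,0],[0,0,0,0,0,0],[0,0,0,0,0,0],[0,0,0,0,0,0],[0,0,0,0,0,0],[0,0,0,0,0,0]]], jaw=-0.7)

```text
time_s: 15.88
ee_pos: [515.7, 184.8, 118.5]
ee_rot: [-18.5, 90.0, 60.3]
force: [-0.5, 0.5, 0.7]
gripper_width: 77.6
```

```bash
python3 look.py wL
```

```text
[515.7 184.8 118.5] 77.62688737330546 [-0.5  0.5  0.7] 15.875
block 3140 80.73991288223476 ((-4.826456069946289, -0.3637371063232422), (40.076820373535156, 49.414066314697266), 0.6768869757652283)
pad 1185 [-73.5 -39.5 -23.7]
```

View pics/wLz.png

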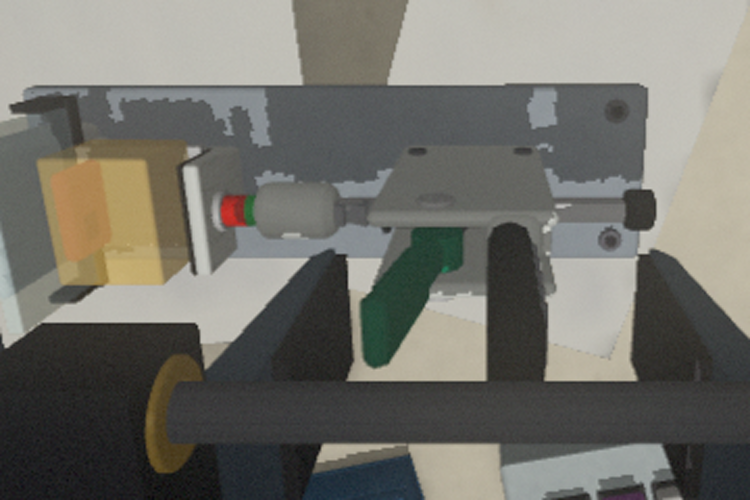

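Call:
send_rows(commands=[[[0,0,0,0,0,0],[0,0,0,0,0,0],[0,0,0,0,0,0],[0,0,0,0,0,0],[0,0,0,0,0,0],[0,0,0,0,0,0],[0,0,0,0,0,0]]], jaw=1, force=16)

```text
time_s: 16.8
ee_pos: [515.6, 184.2, 118.7]
ee_rot: [-157.7, 90.0, -78.9]
force: [-2.3, -2.8, 5.3]
gripper_width: 25.9
```

```bash
python3 look.py wM
```

```text
[515.6 184.2 118.7] 25.90899499376629 [-2.3 -2.8  5.3] 16.8
block 3091 80.77511470856734 ((-4.615242004394531, -0.20012664794921875), (49.82229995727539, 40.225921630859375), 89.67941284179688)
pad 1261 [-73.6 -32.1 -23.9]
```

View pics/wMz.png

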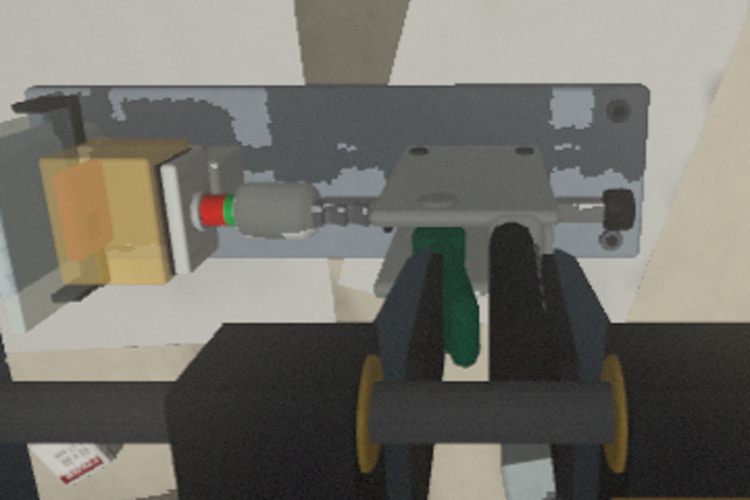

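The pad is now almost touching the block. Let back, then stroke 3.

Call:
send_rows(commands=[[[0,0,0,0,0,0],[0,0,0,0,0,0],[0,0,0,0,0,0],[0,0,0,0,0,0],[0,0,0,0,0,0],[0,0,0,0,0,0],[0,0,0,0,0,0]]], jaw=-0.7)

```text
time_s: 17.73
ee_pos: [515.7, 184.8, 118.5]
ee_rot: [-18.2, 90.0, 60.6]
force: [-0.6, 0.2, 0.2]
gripper_width: 78.2
```

Call:
send_rows(commands=[[[0,0,0,0,0,0],[0,0,0,0,0,0],[0,0,0,0,0,0],[0,0,0,0,0,0],[0,0,0,0,0,0],[0,0,0,0,0,0],[0,0,0,0,0,0]]], jaw=1, force=16)

```text
time_s: 18.6
ee_pos: [515.6, 184.2, 118.7]
ee_rot: [-150.2, 90.0, -71.4]
force: [-0.3, -2.7, 4.7]
gripper_width: 26.2
```

```bash
python3 look.py wN
```

```text
[515.6 184.2 118.7] 26.248491848844406 [-0.3 -2.7  4.7] 18.6
block 2670 80.77797450243207 ((2.1225547790527344, -0.2379608154296875), (49.933048248291016, 39.68449401855469), 88.85222625732422)
pad 1305 [-67.8 -24.5 -16.5]
```

View pics/wNz.png

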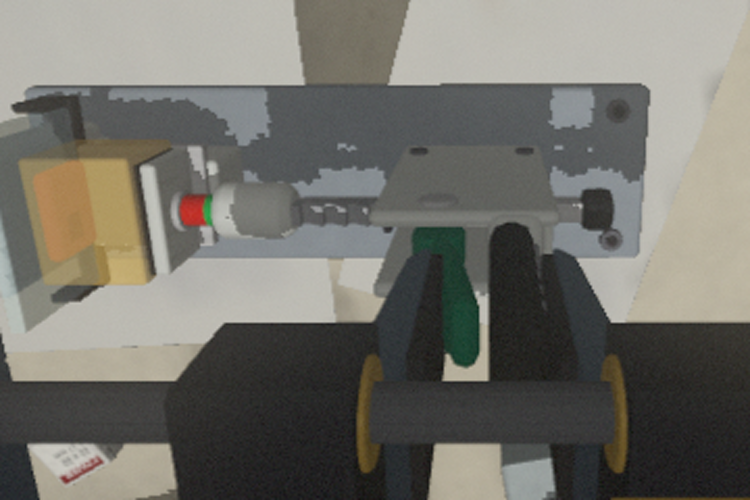

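The block is at clamp x ≈ 2, close to the glass, and the stem is still out. For the last stroke I'll shift 3 mm towards the trigger so both fingers meet evenly at about 31 mm, starting gently at 10 N.

Call:
send_rows(commands=[[[0,0,0,0,0,0],[0,0,0,0,0,0],[0,0,0,0,0,0],[0,0,0,0,0,0],[0,0,-0.03,0,0,0],[0,0,-0.03,0,0,0],[0,0,-0.03,0,0,0]]], jaw=-0.75)

```text
time_s: 19.52
ee_pos: [515.1, 181.8, 118.5]
ee_rot: [-17.4, 90.0, 61.4]
force: [-0.7, -0.5, 0.1]
gripper_width: 79.7
```

Call:
send_rows(commands=[[[0,0,0,0,0,0],[0,0,0,0,0,0],[0,0,0,0,0,0],[0,0,0,0,0,0],[0,0,0,0,0,0],[0,0,0,0,0,0],[0,0,0,0,0,0],[0,0,0,0,0,0]]], jaw=1, force=10)

```text
time_s: 20.52
ee_pos: [514.6, 179.3, 119.0]
ee_rot: [-178.5, 89.8, -99.6]
force: [-1.9, -6.3, 5.7]
gripper_width: 35.9
```

```bash
python3 look.py wO; python3 -c "
import cv2;p=cv2.imread('pics/wO.png');cv2.imwrite('pics/wOs.png',cv2.resize(p[170:240,130:250],(720,420),interpolation=2))"
```

```text
[514.6 179.3 119. ] 35.94176316242659 [-1.9 -6.3  5.7] 20.525
block 2641 80.7753102052433 ((1.923147201538086, -0.3565254211425781), (49.36320877075195, 39.32289505004883), 89.84313201904297)
pad 1297 [-66.1 -24.5 -16.5]
```

View pics/wOz.png

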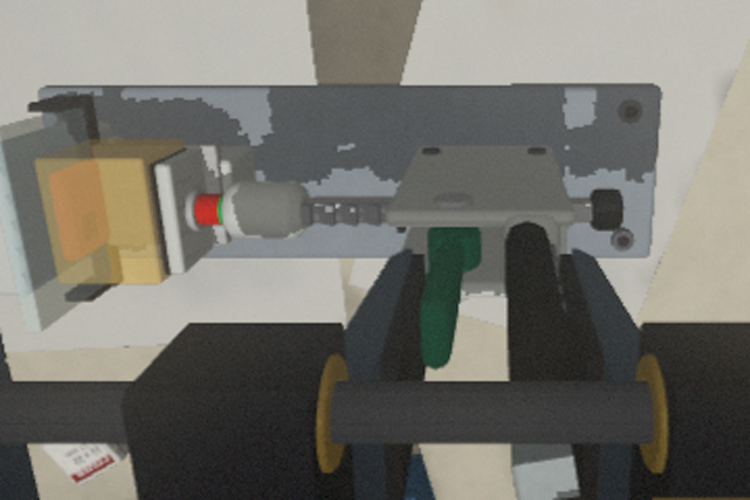

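View pics/wOs.png

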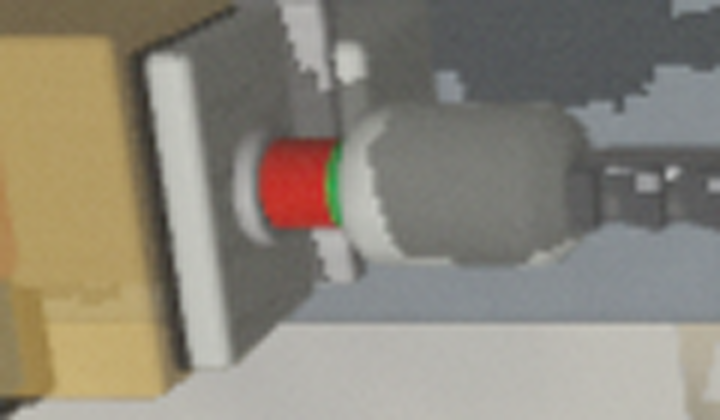

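The block is on the glass, with the stem partly in and a narrower green band still showing. I'll quantify it.

```bash
cat > stem.py <<'E'
from h import *
import sys
U=np.array([-.1943,-.981,0]);N=np.array([.981,-.1943,0]);O=np.array([485.5,37.9,0])
for n in sys.argv[1:]:
    p,d,c=load(n); h=cv2.cvtColor(p,cv2.COLOR_RGB2HSV); v,u=np.mgrid[0:400,0:640]
    sl=(v>185)&(v<225)&(u>150)&(u<215)
    red=sl&((h[...,0]<8)|(h[...,0]>172))&(h[...,1]>150); gr=sl&(h[...,0]>45)&(h[...,0]<85)&(h[...,1]>90)
    # ray onto plane z=63+~5 (top of stem)
    out=[]
    for nm,m in(("red",red),("green",gr)):
        vv=np.where(m)[0]; r=int(np.median(np.where(red)[0]))
        rows=range(r-4,r+5); w=[m[k].sum() for k in rows]
        x=lambda q:float(((plane("wrist",[q],68,c)[0]-O)@U))
        us=np.where(m[r-3:r+4].any(0))[0]; out.append((nm,int(m.sum()),round(float(np.mean(w)),2),round(x((us.min()-.5,r)),1),round(x((us.max()+.5,r)),1)))
    print(n,out)
E
python3 stem.py wK wL wM wN wO
```

```text
wK [('red', 140, 10.44, -44.0, -52.9), ('green', 51, 3.89, -52.9, -57.0)]
wL [('red', 143, 10.56, -44.0, -52.9), ('green', 52, 3.67, -52.9, -56.9)]
wM [('red', 147, 10.67, -35.2, -44.2), ('green', 59, 4.33, -44.2, -48.2)]
wN [('red', 142, 10.22, -28.0, -36.9), ('green', 41, 3.0, -36.9, -39.3)]
wO [('red', 140, 10.33, -27.2, -36.2), ('green', 17, 1.22, -37.0, -37.8)]
```

Call:
send_rows(commands=[[[0,0,0,0,0,0],[0,0,0,0,0,0],[0,0,0,0,0,0],[0,0,0,0,0,0]]])

```text
time_s: 21.08
ee_pos: [514.6, 179.3, 119.0]
ee_rot: [-177.9, 89.8, -99.1]
force: [-1.9, -6.4, 5.7]
gripper_width: 36.2
```

```bash
python3 look.py wP1; python3 look.py wP2; python3 look.py wP3; python3 stem.py wP1 wP2 wP3
```

```text
[514.6 179.3 119. ] 36.16905620864161 [-1.9 -6.4  5.7] 21.075
block 2659 80.74719351071346 ((2.2128238677978516, 0.08103561401367188), (39.266746520996094, 50.048606872558594), 0.30716392397880554)
pad 1301 [-66.5 -24.5 -16.5]
[514.6 179.3 119. ] 35.82654966840799 [-1.9 -6.5  6.4] 21.125
block 2648 80.80298296432491 ((2.230043411254883, -0.22228431701660156), (49.97030258178711, 39.326229095458984), 89.20267486572266)
pad 1305 [-66.5 -24.5 -16.5]
[514.6 179.3 118.9] 35.94220924585323 [-2.6 -7.2  6.2] 21.175
block 2660 80.79566820939662 ((2.0703678131103516, 0.19491958618164062), (39.142818450927734, 50.52234649658203), 0.3651564419269562)
pad 1303 [-66.3 -24.5 -16.5]
wP1 [('red', 139, 10.33, -27.2, -36.2), ('green', 16, 1.22, -37.0, -37.8)]
wP2 [('red', 138, 10.22, -27.2, -36.2), ('green', 17, 1.22, -37.0, -37.8)]
wP3 [('red', 138, 10.11, -27.2, -36.2), ('green', 16, 1.22, -37.0, -37.8)]
```

Steady: about 1.6 mm of green is showing, so the stem is ≈3.5 mm in (about 25 N). The block is at (2.1, 0) and square. I'll do a quick bystander check in the top view, then hand in.

```bash
python3 - <<'E'
from h import *
a,_,_=snap("top","tEnd"); b=load("tC")[0] if 0 else np.load("top0.npz")["p"]
for nm,(x,y) in dict(petri=(407,142),bottle=(216,174),box=(373,167)).items():
    print(nm,np.abs(a[y-18:y+18,x-18:x+18].astype(int)-b[y-18:y+18,x-18:x+18]).mean().round(1))
cv2.imwrite("pics/tEndz.png",cv2.resize(a[120:250,200:440],(720,390))[:,:,::-1])
E
```

```text
petri 2.1
bottle 2.2
box 1.8
```

View pics/tEndz.png

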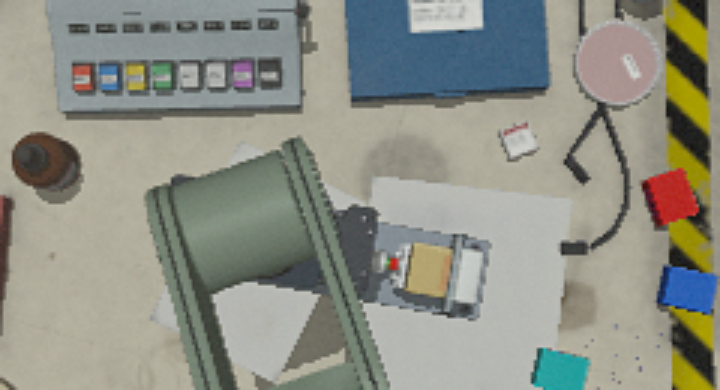

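The bystanders are unmoved and the block is against the glass. Handing in.

```bash
python3 - <<'E'
from workcell import env
print(env.job_done()); s=env.state(); print(s["time_s"],s["gripper_width"],s["force"])
E
```

```text
the job is handed in; nothing more can be done
None
the job is handed in; nothing more can be done
```

I stood the amber block on the rest with its pink face to the glass and let go. I then pumped the trigger three full strokes at 16 N and one partial stroke at 10 N, and handed in at about 21 s with the trigger still held. `job_done` gives no verdict, so what follows is from my own last measurements.

**Last checks:**
- **Block:** it stands about 2 mm ahead of the rest's origin along the clamp's x and 0.2 mm off its middle line. It is square within about 1° and its top is at z 80.8 mm.
- **Jaw force:** about 1.6 mm of the green band was showing, so the stem is about 3.5 mm in, roughly 25 N. An alternative reading gave up to 28 N. Both are inside 10–36 N, and the reading held steady over three frames.
- **Trigger:** held at an opening of 36 mm, about 0.16 rad by the outside width.
- **Bystanders:** the petri dish, bottle and coverslip box are unchanged in the top view.

**What disagreed:**
- **Fingertips:** they sit about 31.5 mm behind the reported TCP. My first grasp therefore closed above the block without touching it; I measured the offset, corrected for it and regrasped.
- **Block at the glass:** my block x reads about 2 mm short of the expected 4 mm. The glass face also reads about 1.6 mm short in my frame, so I take the block to be on the glass.
- **Last stroke:** 10 N of grip gave more jaw force than the text's figures suggest, but it is still in the green band.

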